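# Angle a manifold block past the stop post into its bay

### The arm

A 6-joint arm with a two-finger parallel gripper is mounted at the origin on a cart in front of the work surface, level with it; the furniture and walls round the work are solid. World frame = base frame: x ahead of the robot, y to its left, z up, the work surface at z = 0. Lengths are in mm, angles in rad, forces in N, time in s.
With the tool pointing down it reaches from about 350 to 975 mm from the base axis. Payload 7.1 kg.
Tool frame: the origin (TCP) lies at the very end of the fingers, on their centre line; the grasp point (between the pads) lies 19 mm behind it; z points along the fingers, y is the line along which they close (so a half turn about z gives the same grasp; the last joint's range is limited). The gripper opens to 88 mm and grips with 3 to 60 N. Pads are 20 mm wide; open, the fingers measure 115 mm over their backs; the gripper's body (75 mm by 178 mm) begins 61 mm behind the grasp point.
Start: joints at [-1.138, 0.423, 1.63, -0, 1.089, -0.019], TCP at [272.88, -562.264, 192.175] pointing down, gripper open.
Joint ranges: [-3, 3], [-0.9, 2.11], [0.09, 2.58], [-1.31, 4.45], [0.11, 2.69], [-2.54, 2.54]. Speed limits (rad/s): [2.39, 2.39, 3.01, 3.14, 3.14, 3.14].

### API

Orientations are given as a rotation vector (axis times angle).
In Python, from workcell import * gives the robot as it stands.
- The arm moves only by the tool step_arm, never from a script. Its argument "deltas" is a list of rows, each a list of 3 entries, a list of its own where there are three numbers: the shift along the tool's x, y, z in units of 300 mm (1.0 is 300 mm), then the turn, a rotation vector about the tool's x, y, z in units of 1.5 rad (1.0 is 1.5 rad), then the gripper command: -1 is shut, 1 is fully open, values between are in proportion. In form: [[[dx, dy, dz], [rx, ry, rz], gripper], ...]. A call has 1 to 20 rows; each row is the pose to reach, as a shift and turn from the pose commanded when the call began, along the tool's axes at that moment; what a row does not reach only later rows make up. A row lasts 1/12 s, in which the tool goes at most 41.7 mm and 7.16 degrees, less where a joint would pass 70% of its speed; a pose out of reach is approached as far as the arm can. A call with a number of a shift or a turn outside -1 to 1 is refused whole. A call with a gripper value outside its range is refused whole. The fingers move at their own pace and stop on an object; the grip force is fixed at half the most. Time passes only in rows, so rows that repeat a pose let the fingers close. It gives the time, the measured TCP pose, the force, the opening and the grip force at its end, in the units of the state.
- get_obs(): the state, without advancing time (a new reading comes with each control period).
- get_image(name): name is "side" or "top"; returns a dict with "pixels" (384x512x3 uint8, red, green, blue), "fx", "fy", "cx", "cy" (pixels), "dist_coeffs" ([k1, k2, p1, p2, k3] as OpenCV has them; the pictures are not rectified), "T" (4x4, takes a point from camera to world coordinates). Camera axes: x right, y down, z forward; pixel columns grow to the right and rows downward; lengths in mm; the calibration is good to about 2 mm. A picture is of the moment at which its call begins. There is no depth.
- close_job(): hands the job in; it is judged then, once.
The state is a dict: "t": time; "qpos": joint angles; "qvel": joint speeds; "joint_torque": joint torques, N m; "ee_pos": TCP position; "orientation": TCP orientation; "ft_force": force on the tool from outside, world axes, zero at the start; "moment": the same for the moment, N m; "width": finger opening in mm; "grasp_force": force on a finger pad.
Only numpy, scipy, OpenCV 4.12 (cv2) and the standard library are available. Lean on these libraries where they do the work, as an engineer would, in place of code of your own. Each camera call takes 0.05 s, during which the arm holds its last target. There are 200 camera calls.

### The job

Push the loose manifold block lying in front of the fenced bay into that bay, keeping it down on the trolley top all the while: angle it so that its right-hand end goes in first and tucks behind the stop post, then push the left-hand end round after it. Finish with the block lying square and flush along the bay's back fence, let go of it, and leave the things round about where they are.

Things in the scene. Friction and masses are not known exactly. Their poses are not given: they have to be found in the camera images.
- block: The piece to move: loose tan metal manifold block with round bores, 44 mm wide (its x), 211 mm long (its y), 44 mm high, about 0.8 kg. The only block near the bay; the others stand in rows at the trolley's sides. Origin: centre of its underside. It starts between robot and bay, its y axis roughly to the left, its middle left of the bay's middle.
- block_left_end (a point): Centre of the block's left-hand end face (block y = +105.5 mm), 22 mm above its underside.
- block_right_end (a point): Centre of the block's right-hand end face (block y = -105.5 mm), 22 mm above its underside. This end goes in first.
- bay: Fixed three-sided bay of bare aluminium bars, 12 mm thick, 40 mm high, open towards the robot, no floor plate. Origin: middle of the open mouth, on the trolley top; x points into the bay (away from the robot), y to the left. Back fence: inner face at x = 80 mm. Cheeks: x = 0 to 80 mm, inner faces at y = +130 and -130 mm.
- bay_post (a point): Top centre of the fixed steel stop post, 16 mm in diameter, 60 mm high, standing in the bay's mouth near its right side: bay x = 0, y = -75 mm. The gap from post to left cheek is 197 mm, less than the block's length.
- plug_a: Bystander: small brass threaded plug, 19 mm wide, 21 mm high, standing outside the bay to the right of its right cheek. Origin: centre of its underside.
- plug_b: Bystander: small brass threaded plug, 21 mm wide, 19 mm high, standing outside the bay to the left of its left cheek. Origin: centre of its underside.
- screwdriver: Bystander: small screwdriver, 139 mm long, lying on the left side of the trolley. Origin: centre of its underside.
- tape: Bystander: roll of tape, 100 mm across, 25 mm high, lying flat on the right side. Origin: centre of its underside.
- dish: Bystander: shallow round dish, 82 mm across, 13 mm high, on the left side. Origin: centre of its underside.
- oil_bottle: Bystander: squeeze oil bottle with a spout, 41 mm across, 110 mm high, standing at the back right. Origin: centre of its underside.
- hex_key: Bystander: hex key, 87 mm long, 5 mm high, lying at the trolley's near edge. Origin: centre of its underside.

How it is judged (in metres and radians):
On the way:
1. the block's right-hand end is inside the bay, tucked behind the post, while the left-hand end is still out of the mouth (x of block_right_end in the frame of bay between 0.02 and 0.08 m and y of block_right_end in the frame of bay between -0.135 and -0.075 m and x of block_left_end in the frame of bay below 0.02 m), for 0.1 s.
At the end, for the whole second after the job is handed in: The block lies flat and at rest on the trolley top inside the bay, behind the post, square to the back fence within 0.05 rad and with both ends within 6 mm of it (x of block in the frame of bay between 0.052 and 0.062 m and x of each of block_left_end, block_right_end in the frame of bay above 0.052 m and y of block in the frame of bay between -0.03 and 0.03 m and angle between the y axis of block and the y axis of bay, either way round below 0.05 rad and height (world z) of block below 0.004 m and angle between block's own z axis and vertical below 0.05 rad and linear speed of block below 0.01 m/s); the robot touches nothing.
It fails at once if the block is lifted off the trolley top or tipped (height (world z) of block above 0.012 m or angle between block's own z axis and vertical above 0.2 rad).
It fails at once if a bystander is moved more than 20 mm (distance of any of plug_a, plug_b, screwdriver, tape, dish, oil_bottle, hex_key from where it was at the start of the episode above 0.02 m).
It also fails if it takes over 67 s, if anything falls off the work surface, if the arm or the gripper's body presses on something with over 40 N, if the wrist force passes 120 N, or if a joint passes its speed limit or range.

## Working session

There is one attempt and no reset: what is moved stays moved. The work goes in short steps, Python scripts to look and compute and a tool call to move; the robot and the scene stay as the last step left them, time stands still between calls to the robot, and variables do not carry over. Pictures are saved under pics/ and viewed, at most 10 in all, crops included, and the job is handed in when it is done.

Besides the shell and the picture viewer there is one more tool, called after ">>>" as name(argument=value, ...) on one line, values as JSON. step_arm: Moves the arm, as the interface text tells. Its arguments: {"type":"object","properties":{"deltas":{"type":"array","items":{"type":"array"}}},"required":["deltas"]}

```bash
mkdir -p pics
cat > h.py <<'E'
from workcell import *
import numpy as np, cv2
def snap(n,f):
    im=get_image(n); cv2.imwrite('pics/'+f+'.png',im['pixels'][:,:,::-1]); np.save('pics/'+f+'.npy',im,allow_pickle=True); return im
def ray(im,uv,z):
    K=np.array([[im['fx'],0,im['cx']],[0,im['fy'],im['cy']],[0,0,1]]);T=np.array(im['T'])
    p=cv2.undistortPoints(np.array(uv,float).reshape(-1,1,2),K,np.array(im['dist_coeffs'],float)).reshape(-1,2)
    d=np.c_[p,np.ones(len(p))]@T[:3,:3].T; o=T[:3,3]
    return o+d*((z-o[2])/d[:,2])[:,None]
def load(f): return np.load('pics/'+f+'.npy',allow_pickle=True).item()
E
python3 - <<'E'
from h import *
a=snap('top','t0');b=snap('side','s0')
for i in(a,b):print(np.round(i['T'],2),i['fx'])
print(get_obs())
E
```

```text
[[ 3.00000e-02 -9.80000e-01  2.10000e-01  2.90360e+02]
 [-1.00000e+00 -3.00000e-02  1.00000e-02 -3.02800e+01]
 [-1.00000e-02 -2.10000e-01 -9.80000e-01  1.14262e+03]
 [ 0.00000e+00  0.00000e+00  0.00000e+00  1.00000e+00]] 394.83064664704955
[[-1.0000e+00 -1.0000e-02  8.0000e-02  4.5581e+02]
 [-7.0000e-02  4.3000e-01 -9.0000e-01  9.7011e+02]
 [-2.0000e-02 -9.0000e-01 -4.3000e-01  5.4183e+02]
 [ 0.0000e+00  0.0000e+00  0.0000e+00  1.0000e+00]] 387.65982350836157
{'t': 0.1, 'qpos': array([-1.13799011e+00,  4.23779783e-01,  1.63059162e+00, -2.09136853e-05,
        1.08858546e+00, -1.90225864e-02]), 'qvel': array([-0.00011895, -0.00284116, -0.00146821,  0.00073947, -0.00120811,
        0.00094054]), 'joint_torque': array([ 2.07448267e-05, -5.45614815e+01, -2.74325109e+01,  6.45378884e-02,
        1.88810454e-02, -3.14621195e-05]), 'ee_pos': array([ 272.66384681, -561.79606107,  191.47848647]), 'orientation': array([-3.06046288e+00, -7.03425925e-01,  4.68467392e-04]), 'ft_force': array([0.16622568, 0.61300185, 0.68392055]), 'moment': array([ 0.02954422, -0.00762301,  0.00481645]), 'grasp_force': 0.0, 'width': 88.0780156574684}
```

View pics/t0.png

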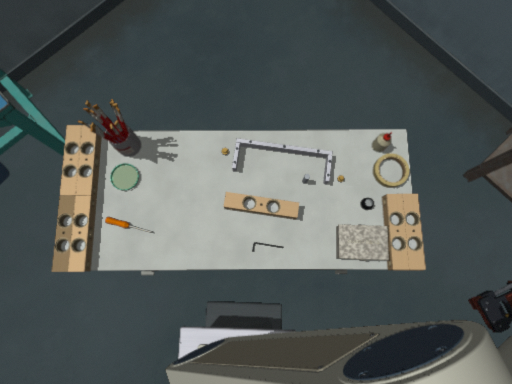

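View pics/s0.png

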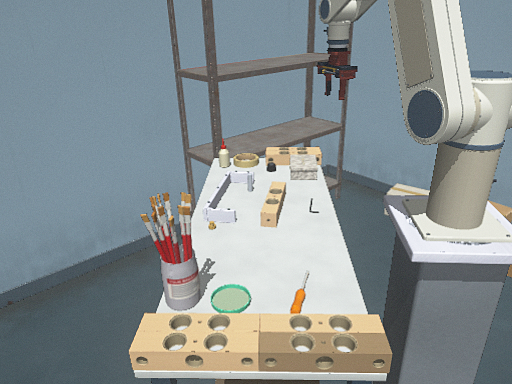

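The top view shows the block at about (224-299, 193-218), the bay's back fence from (237,143) to (334,153), and the post at about (307,180). Both plugs sit just outside the cheeks.

Run:
```python
from h import *
a=load('t0');p=a['pixels'][:,:,::-1].copy()
c=cv2.resize(p[125:260,215:350],None,fx=4.4,fy=4.4,interpolation=cv2.INTER_CUBIC);cv2.imwrite('pics/c0.png',c)
hsv=cv2.cvtColor(p,cv2.COLOR_BGR2HSV)
m=((hsv[...,0]>8)&(hsv[...,0]<28)&(hsv[...,1]>60)).astype(np.uint8)*255
m[:185]=0;m[225:]=0;m[:,:215]=0;m[:,310:]=0
m=cv2.morphologyEx(m,cv2.MORPH_CLOSE,np.ones((3,3)))
cs,_=cv2.findContours(m,cv2.RETR_EXTERNAL,cv2.CHAIN_APPROX_NONE);k=max(cs,key=cv2.contourArea)
r=cv2.minAreaRect(k);print(r);B=cv2.boxPoints(r);print(B);print(ray(a,B,44).round(1),ray(a,B,0).round(1))
```

```text
((261.02349853515625, 204.9664306640625), (74.41007232666016, 16.413450241088867), 8.426969528198242)
[[223.01746 207.6322 ]
 [225.42285 191.39597]
 [299.02954 202.30066]
 [296.62415 218.5369 ]]
[[ 476.1   56.2   44. ]
 [ 523.1   51.7   44. ]
 [ 498.5 -157.7   44. ]
 [ 452.1 -151.3   44. ]] [[ 483.5   59.7    0. ]
 [ 532.4   54.9    0. ]
 [ 506.8 -162.8    0. ]
 [ 458.5 -156.2    0. ]]
```

View pics/c0.png

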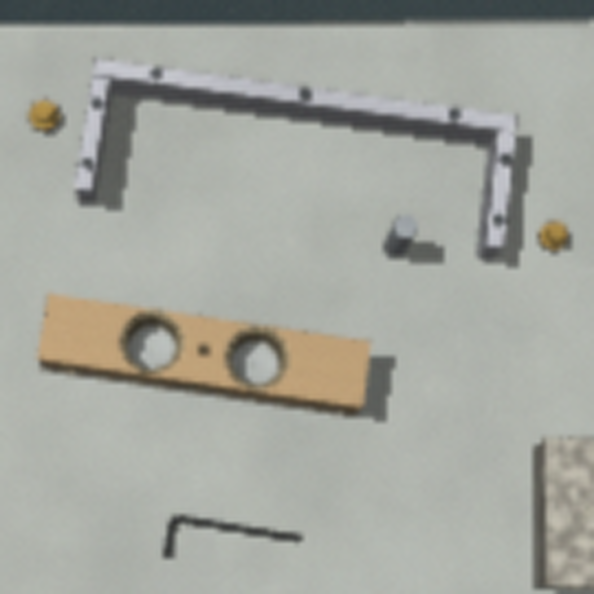

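The crop (4.4x, offset (215,125)) shows the bay's outer back corners at (95,60) and (516,117), the cheek tips at (85,192) and (494,252), and the post top at (404,224). The block has bores only near its middle. I'll grip it near its left end to slide the right end in, then push the left end round.

```bash
cat >> h.py <<'E'
def R2(a): return np.array([[np.cos(a),-np.sin(a)],[np.sin(a),np.cos(a)]])
E
python3 - <<'E'
from h import *
a=load('t0')
f=lambda c: np.array(c)/4.4+[215,125]-0.4
C=ray(a,f([[95,60],[516,117],[78,188],[93,191],[483,247],[505,250]]),40)[:,:2];print(C.round(1))
P=ray(a,f([[404,224]]),60)[0,:2]
d=C[0]-C[1];print('width',np.linalg.norm(d));th=np.arctan2(-d[0],d[1])
O=(C[0]+C[1])/2-R2(th)[:,0]*92
print('bay',O,th,'post bay',R2(th).T@(P-O),'corners bay',((C-O)@R2(th)).round(1))
# side view check of the block via colour? use top block corners at z=44
B=ray(a,f([[47,294],[370,341],[358,411],[40,362]]),44)[:,:2];print(B.round(1))
c=B.mean(0);d=B[0]+B[3]-B[1]-B[2];bt=np.arctan2(-d[0],d[1]);print('block',c,bt,np.linalg.norm(d)/2,'in bay',R2(th).T@(c-O),bt-th)
for f_ in [np.array([14,-11])]: print(O+R2(th)@f_)
E
```

```text
[[ 684.7   27.8]
 [ 653.8 -252.4]
 [ 595.8   35.3]
 [ 594.1   25.4]
 [ 564.5 -230.2]
 [ 563.  -244.4]]
width 281.9136362497663
bay [ 577.82455037 -102.21744167] -0.10997536489686259 post bay [  3.43244322 -73.99496767] corners bay [[  92.   141. ]
 [  92.  -141. ]
 [   2.8  138.7]
 [   2.1  128.6]
 [   0.8 -128.7]
 [   0.9 -143. ]]
[[ 523.    52.1]
 [ 499.  -156.8]
 [ 453.5 -149.5]
 [ 478.3   54.4]]
block [488.47163181 -49.94130359] -0.11771252251665962 207.80886465428574 in bay [-94.55062546  42.15350392] -0.007737157619797028
[ 590.53268164 -114.68754189]
```

```bash
cat >> h.py <<'E'
from scipy.spatial.transform import Rotation as Ro
O=np.array([579.3,-102.3]);TH=-0.11
def go(p,psi):
    o=get_obs();R=Ro.from_rotvec(o['orientation'])
    T=Ro.from_euler('z',psi)*Ro.from_euler('x',np.pi)
    d=R.inv().apply(np.array(p)-o['ee_pos']);r=(R.inv()*T).as_rotvec()
    print('shift',(d/300).round(3),'turn',(r/1.5).round(3),'dist',np.linalg.norm(d).round(),'t',o['t'])
def bayw(x,y): return O+R2(TH)@np.array([x,y])
E
python3 -c "
from h import *
go([497,25,150],1.456)"
```

```text
shift [ 1.527 -1.433  0.14 ] turn [-0.001 -0.    -0.669] dist 630.0 t 0.1
```

>>> step_arm(deltas=[[[0.765, -0.72, 0.0], [0, 0, -0.335], 1], [[0.765, -0.72, 0.0], [0, 0, -0.335], 1], [[0.765, -0.72, 0.0], [0, 0, -0.335], 1], [[0.765, -0.72, 0.0], [0, 0, -0.335], 1], [[0.765, -0.72, 0.0], [0, 0, -0.335], 1], [[0.765, -0.72, 0.0], [0, 0, -0.335], 1], [[0.765, -0.72, 0.0], [0, 0, -0.335], 1], [[0.765, -0.72, 0.0], [0, 0, -0.335], 1], [[0.765, -0.72, 0.0], [0, 0, -0.335], 1], [[0.765, -0.72, 0.0], [0, 0, -0.335], 1]])

```text
t: 0.93
ee_pos: [385.4, -266.8, 192.2]
orientation: [2.789, 1.447, -0.0]
ft_force: [-0.4, 0.1, 0.2]
width: 88.0
grasp_force: 0.0
```

```bash
python3 -c "
from h import *
go([497,25,100],1.456)"
```

```text
shift [ 1.01  -0.256  0.307] turn [-0.     0.    -0.332] dist 326.0 t 0.9333
```

>>> step_arm(deltas=[[[1.0, -0.256, 0.3], [0, 0, -0.332], 1], [[1.0, -0.256, 0.3], [0, 0, -0.332], 1], [[1.0, -0.256, 0.3], [0, 0, -0.332], 1], [[1.0, -0.256, 0.3], [0, 0, -0.332], 1], [[1.0, -0.256, 0.3], [0, 0, -0.332], 1], [[1.0, -0.256, 0.3], [0, 0, -0.332], 1], [[1.0, -0.256, 0.3], [0, 0, -0.332], 1], [[1.0, -0.256, 0.3], [0, 0, -0.332], 1], [[1.0, -0.256, 0.3], [0, 0, -0.332], 1], [[1.0, -0.256, 0.3], [0, 0, -0.332], 1], [[1.0, -0.256, 0.3], [0, 0, -0.332], 1], [[1.0, -0.256, 0.3], [0, 0, -0.332], 1]])

```text
t: 1.93
ee_pos: [495.8, 19.9, 102.4]
orientation: [2.351, 2.084, -0.0]
ft_force: [-0.2, -0.7, -0.6]
width: 88.0
grasp_force: 0.0
```

```bash
python3 -c "
from h import *
go([497,25,10],1.456)
snap('side','s1')"
```

```text
shift [0.017 0.002 0.308] turn [ 0.     0.    -0.004] dist 93.0 t 1.9333
```

View pics/s1.png

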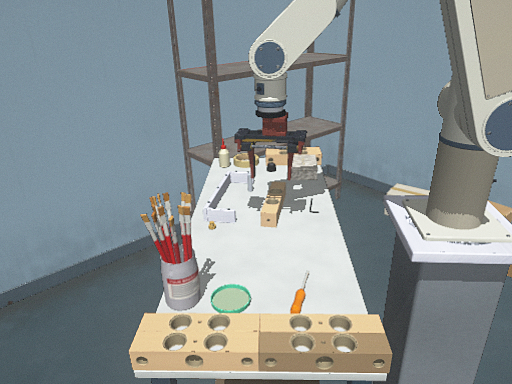

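The fingers at about (252-292, 175) straddle the block's left part at (272,205), so I'm descending and then gripping.

>>> step_arm(deltas=[[[0.017, 0, 0.15], [0, 0, 0], 1], [[0.017, 0, 0.25], [0, 0, 0], 1], [[0.017, 0, 0.305], [0, 0, 0], 1], [[0.017, 0, 0.305], [0, 0, 0], 1], [[0.017, 0, 0.305], [0, 0, 0], 1], [[0.017, 0, 0.305], [0, 0, 0], -0.2], [[0.017, 0, 0.305], [0, 0, 0], -0.2], [[0.017, 0, 0.305], [0, 0, 0], -0.2], [[0.017, 0, 0.305], [0, 0, 0], -0.2], [[0.017, 0, 0.305], [0, 0, 0], -0.2], [[0.017, 0, 0.305], [0, 0, 0], -0.2], [[0.017, 0, 0.305], [0, 0, 0], -0.2], [[0.017, 0, 0.305], [0, 0, 0], -0.2]])

```text
t: 3.07
ee_pos: [497.5, 26.6, 11.0]
orientation: [2.348, 2.086, 0.002]
ft_force: [2.1, 0.5, 2.2]
width: 42.9
grasp_force: 30.0
```

```bash
python3 -c "
from h import *
o=get_obs();print(o['ee_pos'],o['width'],o['grasp_force'],o['ft_force'],o['moment'])
im=snap('top','t1')
c=im['pixels'][125:260,215:350,::-1];cv2.imwrite('pics/c1.png',cv2.resize(c,None,fx=4.4,fy=4.4,interpolation=cv2.INTER_CUBIC))"
```

```text
[497.45074609  26.61479119  11.03394472] 42.900547391314696 30.015304684638977 [2.07417785 0.52502433 2.16518933] [ 0.12583857 -0.41270849  0.13635135]
```

View pics/c1.png

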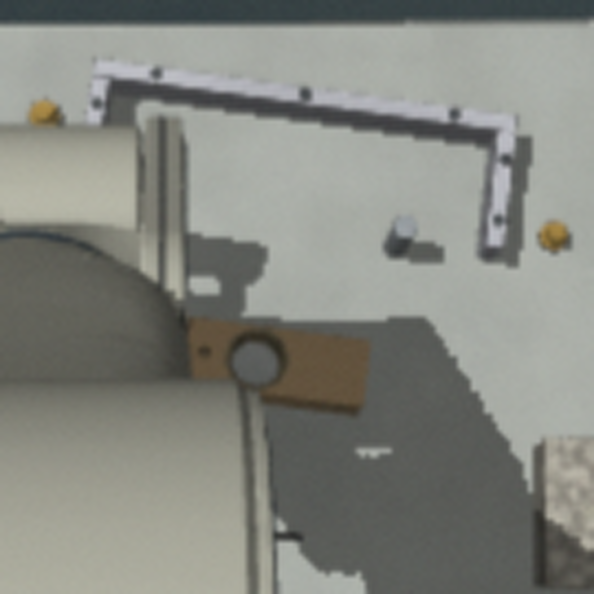

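The gripper holds the block (width 43) and its right end hasn't moved (crop (370,341) to (358,411)). Now computing the angled approach.

```bash
cat >> h.py <<'E'
def gob(cx,cy,th,g=77,z=11):
    c=np.array([cx,cy])+g*np.array([-np.sin(th),np.cos(th)])
    go([*bayw(*c),z],TH+th+np.pi/2)
E
python3 -c "
from h import *
gob(-29,90,.4);gob(14,-11,.4)"
```

```text
shift [0.14  0.121 0.   ] turn [ 0.001  0.    -0.272] dist 56.0 t 3.1167
shift [-0.195  0.267  0.001] turn [ 0.001  0.    -0.272] dist 99.0 t 3.1167
```

>>> step_arm(deltas=[[[0.014, 0.012, 0], [0, 0, -0.027], -0.2], [[0.028, 0.024, 0], [0, 0, -0.054], -0.2], [[0.042, 0.036, 0], [0, 0, -0.081], -0.2], [[0.056, 0.048, 0], [0, 0, -0.109], -0.2], [[0.07, 0.06, 0], [0, 0, -0.136], -0.2], [[0.084, 0.072, 0], [0, 0, -0.163], -0.2], [[0.098, 0.084, 0], [0, 0, -0.19], -0.2], [[0.112, 0.096, 0], [0, 0, -0.218], -0.2], [[0.126, 0.108, 0], [0, 0, -0.245], -0.2], [[0.14, 0.12, 0], [0, 0, -0.272], -0.2], [[0.14, 0.12, 0], [0, 0, -0.272], -0.2], [[0.14, 0.12, 0], [0, 0, -0.272], -0.2]])

```text
t: 4.12
ee_pos: [536.7, 63.9, 11.0]
orientation: [-1.877, -2.518, 0.001]
ft_force: [-2.0, -1.4, 7.7]
width: 42.8
grasp_force: 30.0
```

```bash
python3 -c "
from h import *
gob(-29,90,.4);gob(14,-11,.4)
im=snap('top','t2')
c=im['pixels'][125:260,215:350,::-1];cv2.imwrite('pics/c2.png',cv2.resize(c,None,fx=4.4,fy=4.4,interpolation=cv2.INTER_CUBIC))"
```

```text
shift [-0.001  0.006  0.   ] turn [-0.001 -0.    -0.   ] dist 2.0 t 4.1167
shift [-0.367  0.007 -0.   ] turn [-0.001 -0.    -0.   ] dist 110.0 t 4.1167
```

View pics/c2.png

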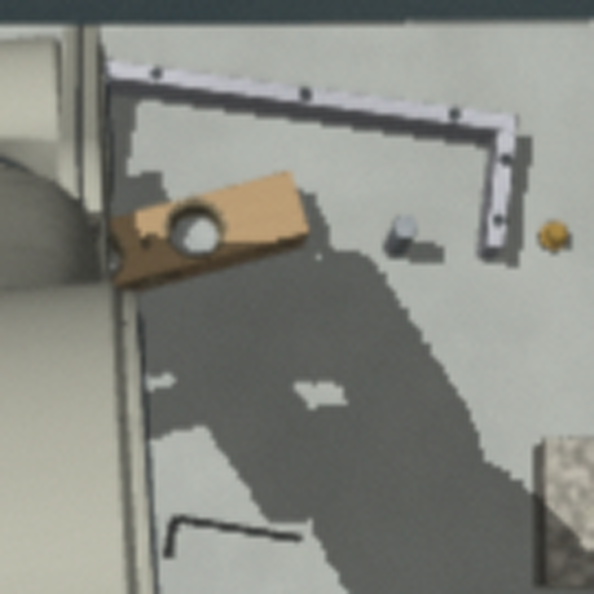

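The block's right end now has its corners at crop (290,172) and (309,235). Checking those against the plan.

```bash
python3 -c "
from h import *
a=load('t2')
B=ray(a,np.array([[290,172],[309,235]])/4.4+[215,125]-.4,44)[:,:2]
print((B-O)@R2(TH))
c,s=np.cos(.4),np.sin(.4);u=np.array([-s,c]);n=np.array([c,s]);k=np.array([-30,89])-105.5*u
print(k+22*n,k-22*n)"
```

```text
[[ 30.74000204   2.14727497]
 [ -9.75778142 -15.50342432]]
[31.34697698  0.39526866] [ -9.17970675 -16.7391384 ]
```

It agrees within 2 mm. Sliding the block in.

>>> step_arm(deltas=[[[-0.03, 0.01, 0], [0, 0, 0], -0.2], [[-0.06, 0.015, 0], [0, 0, 0], -0.2], [[-0.09, 0.015, 0], [0, 0, 0], -0.2], [[-0.12, 0.015, 0], [0, 0, 0], -0.2], [[-0.15, 0.015, 0], [0, 0, 0], -0.2], [[-0.18, 0.015, 0], [0, 0, 0], -0.2], [[-0.21, 0.015, 0], [0, 0, 0], -0.2], [[-0.24, 0.015, 0], [0, 0, 0], -0.2], [[-0.27, 0.015, 0], [0, 0, 0], -0.2], [[-0.3, 0.012, 0], [0, 0, 0], -0.2], [[-0.33, 0.01, 0], [0, 0, 0], -0.2], [[-0.36, 0.01, 0], [0, 0, 0], -0.2], [[-0.367, 0.01, 0], [0, 0, 0], -0.2], [[-0.367, 0.01, 0], [0, 0, 0], -0.2]])

```text
t: 5.33
ee_pos: [571.2, -40.5, 11.0]
orientation: [-1.878, -2.517, -0.0]
ft_force: [-0.5, 1.0, 6.6]
width: 42.8
grasp_force: 30.0
```

```bash
python3 -c "
from h import *
o=get_obs();print(o['ft_force'],o['width']);gob(14,-11,.4)
im=snap('top','t3')
c=im['pixels'][125:260,215:350,::-1];cv2.imwrite('pics/c3.png',cv2.resize(c,None,fx=4.4,fy=4.4,interpolation=cv2.INTER_CUBIC))"
```

```text
[-0.46683798  1.04772486  6.55564621] 42.77245496838586
shift [-0.    -0.004  0.   ] turn [-0.    -0.001 -0.001] dist 1.0 t 5.3333
```

View pics/c3.png

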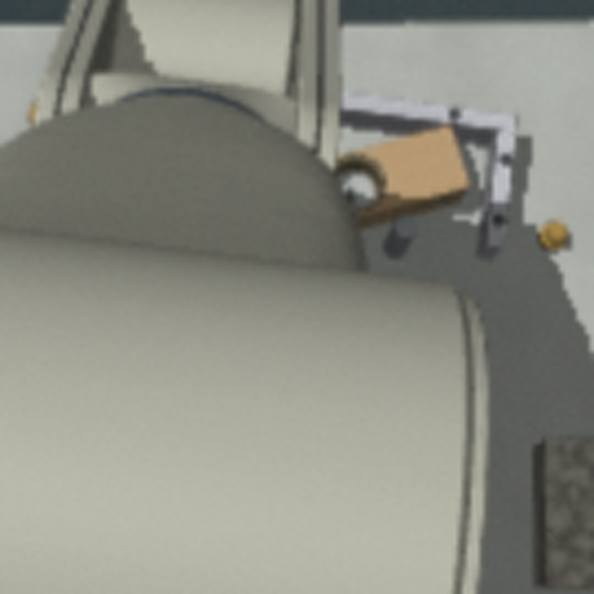

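The right end is tucked behind the post (end corners at crop (450,127) and (468,187), post at (398,238)). Still gripping, I'll swing the left end in to 0.15 rad.

```bash
python3 -c "
from h import *
for t in (.32,.23,.15):
  c,s=np.cos(t),np.sin(t);n=np.array([c,s]);u=np.array([-s,c])
  q=np.array([75,-101])-22*n+105.5*u;print(q);gob(*q,t)"
```

```text
[20.93004866 -7.77612773]
shift [-0.     0.042 -0.   ] turn [-0.    -0.     0.053] dist 12.0 t 5.3833
[29.52771058 -3.29370084]
shift [-0.     0.097 -0.   ] turn [-0.    -0.     0.113] dist 29.0 t 5.3833
[3.74813133e+01 2.77098078e-02]
shift [-0.005  0.146 -0.   ] turn [-0.    -0.     0.166] dist 44.0 t 5.3833
```

>>> step_arm(deltas=[[[0, 0.021, 0], [0, 0, 0.026], -0.2], [[0, 0.042, 0], [0, 0, 0.053], -0.2], [[0, 0.06, 0], [0, 0, 0.073], -0.2], [[0, 0.079, 0], [0, 0, 0.093], -0.2], [[0, 0.097, 0], [0, 0, 0.113], -0.2], [[-0.002, 0.113, 0], [0, 0, 0.13], -0.2], [[-0.004, 0.13, 0], [0, 0, 0.148], -0.2], [[-0.005, 0.146, 0], [0, 0, 0.166], -0.2], [[-0.005, 0.146, 0], [0, 0, 0.166], -0.2], [[-0.005, 0.146, 0], [0, 0, 0.166], -0.2], [[-0.005, 0.146, 0], [0, 0, 0.166], 0.27], [[-0.005, 0.146, 0], [0, 0, 0.166], 0.27], [[-0.005, 0.146, 0], [0, 0, 0.166], 0.27], [[-0.005, 0.146, 0], [0, 0, 0.166], 0.27], [[-0.005, 0.146, -0.05], [0, 0, 0.166], 0.27], [[-0.005, 0.146, -0.15], [0, 0, 0.166], 0.27], [[-0.005, 0.146, -0.2], [0, 0, 0.166], 0.27], [[-0.005, 0.146, -0.2], [0, 0, 0.166], 0.27]])

```text
t: 6.88
ee_pos: [616.5, -29.8, 73.9]
orientation: [2.173, 2.263, 0.006]
ft_force: [1.1, -0.6, 0.5]
width: 55.8
grasp_force: 0.0
```

```bash
python3 -c "
from h import *
go([*bayw(-28,15),75],TH+np.pi)"
```

```text
shift [-0.173 -0.218 -0.005] turn [ 0.003  0.003 -0.947] dist 84.0 t 6.8833
```

>>> step_arm(deltas=[[[-0.173, -0.218, 0], [0, 0, -0.947], 1], [[-0.173, -0.218, 0], [0, 0, -0.947], 1], [[-0.173, -0.218, 0], [0, 0, -0.947], 1], [[-0.173, -0.218, 0], [0, 0, -0.947], 1], [[-0.173, -0.218, 0], [0, 0, -0.947], 1], [[-0.173, -0.218, 0], [0, 0, -0.947], 1], [[-0.173, -0.218, 0], [0, 0, -0.947], 1], [[-0.173, -0.218, 0], [0, 0, -0.947], 1], [[-0.173, -0.218, 0], [0, 0, -0.947], 1], [[-0.173, -0.218, 0], [0, 0, -0.947], 1], [[-0.173, -0.218, 0], [0, 0, -0.947], 1], [[-0.173, -0.218, 0], [0, 0, -0.947], 1], [[-0.173, -0.218, 0], [0, 0, -0.947], 1], [[-0.173, -0.218, 0], [0, 0, -0.947], 1]])

```text
t: 8.05
ee_pos: [550.1, -84.0, 69.8]
orientation: [-0.175, -3.136, -0.0]
ft_force: [-0.4, 0.8, -0.4]
width: 88.0
grasp_force: 0.0
```

```bash
python3 -c "
from h import *
go([*bayw(-28,15),11],TH+np.pi);go([*bayw(26,15),11],TH+np.pi)
im=snap('top','t4')
c=im['pixels'][125:260,215:350,::-1];cv2.imwrite('pics/c4.png',cv2.resize(c,None,fx=4.4,fy=4.4,interpolation=cv2.INTER_CUBIC))"
```

```text
shift [-0.01   0.     0.196] turn [ 0.    -0.001 -0.001] dist 59.0 t 8.05
shift [-0.19   0.     0.196] turn [ 0.    -0.001 -0.001] dist 82.0 t 8.05
```

View pics/c4.png

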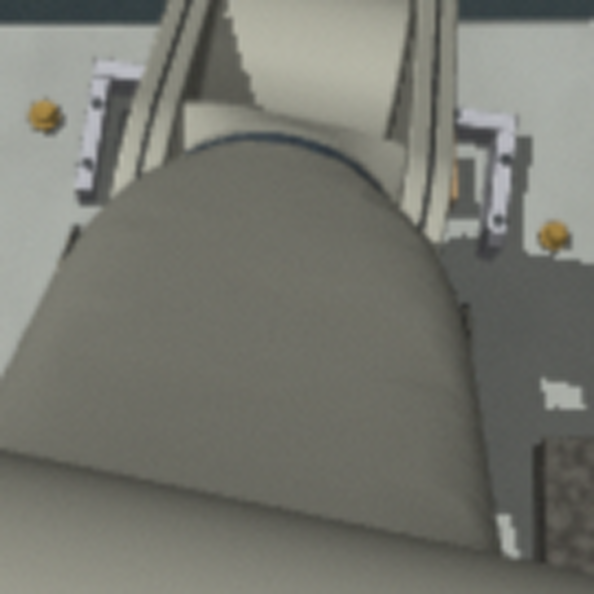

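The arm hides the block apart from its right end at about (457,178), which is where I expect it. Descending and pushing most of the way.

>>> step_arm(deltas=[[[0, 0, 0.1], [0, 0, 0], 1], [[0, 0, 0.19], [0, 0, 0], 1], [[0, 0, 0.195], [0, 0, 0], 1], [[-0.03, 0, 0.195], [0, 0, 0], 1], [[-0.045, 0, 0.195], [0, 0, 0], 1], [[-0.06, 0, 0.195], [0, 0, 0], 1], [[-0.075, 0, 0.195], [0, 0, 0], 1], [[-0.09, 0, 0.195], [0, 0, 0], 1], [[-0.105, 0, 0.195], [0, 0, 0], 1], [[-0.12, 0, 0.195], [0, 0, 0], 1], [[-0.135, 0, 0.195], [0, 0, 0], 1], [[-0.15, 0, 0.195], [0, 0, 0], 1], [[-0.16, 0, 0.195], [0, 0, 0], 1], [[-0.17, 0, 0.195], [0, 0, 0], 1], [[-0.17, 0, 0.195], [0, 0, 0], 1], [[-0.17, 0, 0.195], [0, 0, 0], 1]])

```text
t: 9.43
ee_pos: [599.5, -89.6, 13.6]
orientation: [-0.172, -3.133, -0.0]
ft_force: [-9.9, 0.4, 15.5]
width: 88.0
grasp_force: 7.8
```

```bash
python3 -c "
from h import *
o=get_obs();print(o['ft_force'],o['moment'],(o['ee_pos'][:2]-O)@R2(TH))
go([*bayw(26,15),11],TH+np.pi)"
```

```text
[-9.93489003  0.36932896 15.54453999] [0.27977685 1.70350594 0.13577146] [18.64579292 14.83535771]
shift [-0.025  0.001  0.009] turn [-0.    -0.003  0.   ] dist 8.0 t 9.4333
```

There is an upward force of 15 N that I didn't expect, so I'm checking from the side.

```bash
python3 -c "
from h import *
im=snap('side','s5')
c=im['pixels'][140:240,180:320,::-1];cv2.imwrite('pics/c5.png',cv2.resize(c,None,fx=5.6,fy=5.6,interpolation=cv2.INTER_CUBIC))"
```

```text
(no output)
```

View pics/c5.png

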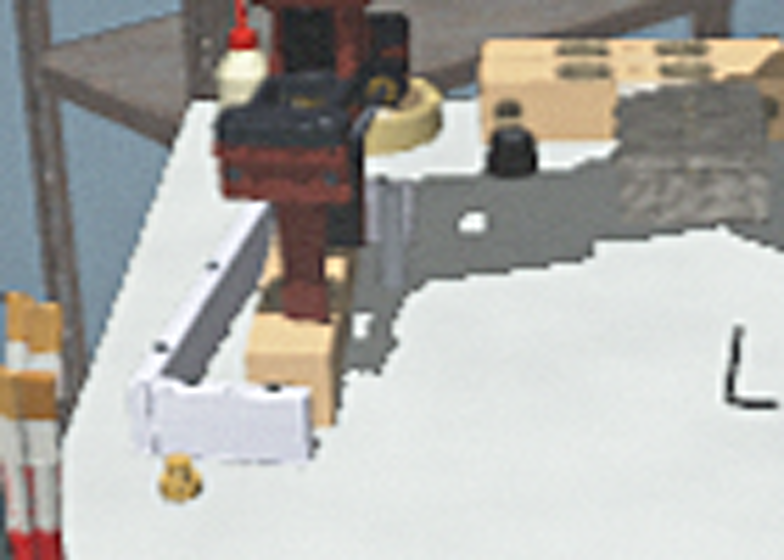

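The finger looks as if it's standing over the block: it ends at crop (305,318) with tan showing below it. Converting those pixels to find out where things are.

```bash
python3 -c "
from h import *
a=load('s5')
f=lambda z,*c:print(z,((ray(a,np.array(c)/5.6+[180,140]-.4,z)[:,:2]-O)@R2(TH)).round(0).tolist())
f(44,[247,350],[333,388],[250,312],[350,312],[285,312],[328,320],[350,262])
f(0,[333,425],[392,285])
f(40,[312,388],[200,382]);f(60,[392,182])
f(13,[285,312],[328,320])
o=get_obs();print((o['ee_pos'][:2]-O)@R2(TH),o['ee_pos'][2])
"
```

```text
44 [[41.0, 103.0], [-12.0, 137.0], [50.0, 60.0], [-2.0, 53.0], [32.0, 57.0], [7.0, 63.0], [11.0, -9.0]]
0 [[-1.0, 96.0], [2.0, -75.0]]
40 [[0.0, 131.0], [57.0, 133.0]]
60 [[3.0, -87.0]]
13 [[49.0, -5.0], [23.0, 2.0]]
[18.68080762 14.83311895] 13.592521155004297
```

The finger sits inside the block's outline, so I'll raise it a few mm and watch the force before doing anything else.

>>> step_arm(deltas=[[[0, 0, -0.008], [0, 0, 0], 1], [[0, 0, -0.012], [0, 0, 0], 1], [[0, 0, -0.012], [0, 0, 0], 1]])

```text
t: 9.73
ee_pos: [602.3, -89.9, 16.5]
orientation: [0.172, 3.135, -0.0]
ft_force: [-0.4, 0.3, -0.4]
width: 88.1
grasp_force: 0.0
```

```bash
python3 -c "
from h import *
o=get_obs();print(o['ft_force'],o['moment'],(o['ee_pos'][:2]-O)@R2(TH),o['ee_pos'][2],o['grasp_force'])
a=load('s5')
f=lambda z,*c:print(z,(np.array(c)/5.6+[180,140]-.4).round(1).tolist())
def proj(P):
    P=np.array(P,float);w=np.c_[[bayw(*p[:2]) for p in P],P[:,2]]
    T=np.linalg.inv(np.array(a['T']));r=cv2.Rodrigues(T[:3,:3])[0]
    K=np.array([[a['fx'],0,a['cx']],[0,a['fy'],a['cy']],[0,0,1]])
    q=cv2.projectPoints(w,r,T[:3,3],K,np.array(a['dist_coeffs'],float))[0].reshape(-1,2)
    return ((q+.4-[180,140])*5.6).round(0).tolist()
# fingertips as commanded, expected block corners at (37.5,0,.15) and flush
print('finger L tip', proj([[8.6,72,13.6],[28.6,72,13.6],[8.6,72,44],[28.6,72,44]]))
for cx,t in((37.5,.15),(57,0)):
  n=np.array([np.cos(t),np.sin(t)]);u=np.array([-n[1],n[0]])
  print(cx,proj([[*(np.array([cx,0])+22*s*n+105.5*u),z] for s,z in((1,44),(-1,44),(-1,0))]))
"
```

```text
[-0.38076754  0.301168   -0.40896551] [ 0.05937735 -0.10445525  0.01119492] [21.45402711 14.88160757] 16.488561263057942 0.0
finger L tip [[324.0, 379.0], [287.0, 377.0], [322.0, 327.0], [284.0, 325.0]]
37.5 [[239.0, 354.0], [326.0, 353.0], [329.0, 429.0]]
57 [[173.0, 348.0], [256.0, 353.0], [261.0, 429.0]]
```

The force is back to zero at z = 16.5. I'll raise another 7 mm and check for block weight on the tool.

>>> step_arm(deltas=[[[0, 0, -0.01], [0, 0, 0], 1], [[0, 0, -0.02], [0, 0, 0], 1], [[0, 0, -0.023], [0, 0, 0], 1], [[0, 0, -0.023], [0, 0, 0], 1]])

```text
t: 10.07
ee_pos: [601.7, -89.8, 23.0]
orientation: [0.172, 3.136, -0.0]
ft_force: [0.1, -0.1, 1.3]
width: 87.6
grasp_force: 0.0
```

Free, so I'm lifting clear and withdrawing towards the robot to look.

>>> step_arm(deltas=[[[0, 0, -0.03], [0, 0, 0], 1], [[0, 0, -0.06], [0, 0, 0], 1], [[0, 0, -0.12], [0, 0, 0], 1], [[0, 0, -0.2], [0, 0, 0], 1], [[0, 0, -0.25], [0, 0, 0], 1], [[0.2, 0, -0.25], [0, 0, 0], 1], [[0.4, 0, -0.25], [0, 0, 0], 1], [[0.5, 0, -0.25], [0, 0, 0], 1], [[0.6, 0, -0.25], [0, 0, 0], 1], [[0.6, 0, -0.25], [0, 0, 0], 1], [[0.6, 0, -0.25], [0, 0, 0], 1], [[0.6, 0, -0.25], [0, 0, 0], 1]])

```text
t: 11.07
ee_pos: [423.2, -70.2, 98.8]
orientation: [0.173, 3.134, -0.0]
ft_force: [0.7, 1.1, 0.3]
width: 87.9
grasp_force: 0.0
```

```bash
cat >> h.py <<'E'
def blk(im,show=None):
    p=im['pixels'][:,:,::-1].copy();hsv=cv2.cvtColor(p,cv2.COLOR_BGR2HSV)
    m=((hsv[...,0]>8)&(hsv[...,0]<28)&(hsv[...,1]>60)).astype(np.uint8)*255
    k=np.zeros_like(m);k[135:215,232:335]=1;m*=k
    m=cv2.morphologyEx(m,cv2.MORPH_CLOSE,np.ones((3,3)))
    cs,_=cv2.findContours(m,cv2.RETR_EXTERNAL,cv2.CHAIN_APPROX_NONE);k=max(cs,key=cv2.contourArea)
    B=cv2.boxPoints(cv2.minAreaRect(k));print('area',cv2.contourArea(k));print(B.round(1).tolist())
    print(((ray(im,B,44)[:,:2]-O)@R2(TH)).round(1).tolist())
E
python3 -c "
from h import *
o=get_obs();print(o['ee_pos'])
im=snap('top','t6');blk(im)
c=im['pixels'][125:260,215:350,::-1];cv2.imwrite('pics/c6.png',cv2.resize(c,None,fx=4.4,fy=4.4,interpolation=cv2.INTER_CUBIC))"
```

```text
[423.17172874 -70.20962183  98.76545648]
area 1183.5
[[246.0, 155.0], [318.0, 155.0], [318.0, 173.0], [246.0, 173.0]]
[[42.5, 104.6], [72.0, -101.9], [18.4, -107.7], [-10.9, 96.8]]
```

View pics/c6.png

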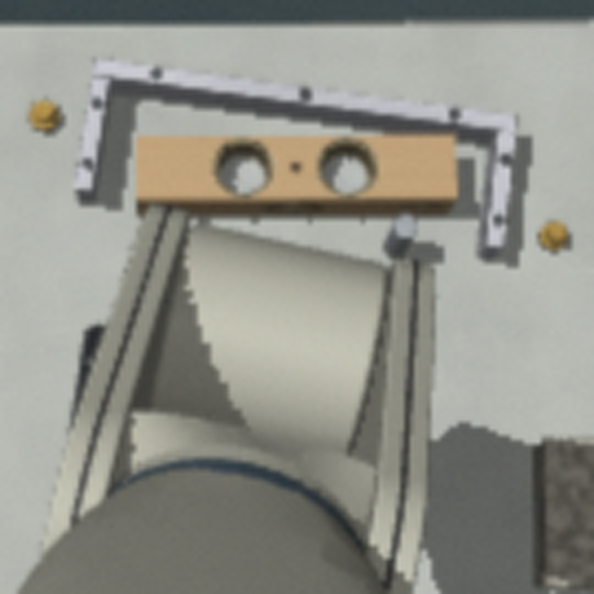

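The top view shows the block (crop (137,137) to (455,200)) unmoved at about 0.14 rad, with nothing disturbed. So the backs of the open fingers didn't push it. The pads do hold it, so I'll regrip, swing it further in, and finish with the pad faces.

```bash
python3 -c "
from h import *
a=load('t6')
B=(ray(a,np.array([[137,136],[456,136],[455,200],[137,201]])/4.4+[215,125]-.4,44)[:,:2]-O)@R2(TH)
d=B[0]+B[3]-B[1]-B[2];t=np.arctan2(-d[0],d[1]);print(B.round(1),B.mean(0),t)
gob(*B.mean(0),t,77,75)
print((get_obs()['ee_pos'][:2]-O)@R2(TH))
"
```

```text
[[  40.9  105.1]
 [  70.6 -102.8]
 [  27.1 -106.8]
 [  -3.    98.7]] [33.89715498 -1.4361013 ] 0.14378264801608398
shift [-0.601  0.2    0.081] turn [0.001 0.002 0.951] dist 192.0 t 11.1167
[-157.4910946    14.71268014]
```

>>> step_arm(deltas=[[[-0.6, 0.2, 0.05], [0, 0, 0.951], 0.27], [[-0.6, 0.2, 0.05], [0, 0, 0.951], 0.27], [[-0.6, 0.2, 0.05], [0, 0, 0.951], 0.27], [[-0.6, 0.2, 0.05], [0, 0, 0.951], 0.27], [[-0.6, 0.2, 0.05], [0, 0, 0.951], 0.27], [[-0.6, 0.2, 0.05], [0, 0, 0.951], 0.27], [[-0.6, 0.2, 0.05], [0, 0, 0.951], 0.27], [[-0.6, 0.2, 0.05], [0, 0, 0.951], 0.27], [[-0.6, 0.2, 0.05], [0, 0, 0.951], 0.27], [[-0.6, 0.2, 0.05], [0, 0, 0.951], 0.27], [[-0.6, 0.2, 0.05], [0, 0, 0.951], 0.27], [[-0.6, 0.2, 0.05], [0, 0, 0.951], 0.27], [[-0.6, 0.2, 0.05], [0, 0, 0.951], 0.27], [[-0.6, 0.2, 0.05], [0, 0, 0.951], 0.27], [[-0.6, 0.2, 0.05], [0, 0, 0.951], 0.27]])

```text
t: 12.37
ee_pos: [608.8, -30.1, 82.6]
orientation: [2.18, 2.261, 0.001]
ft_force: [1.2, 0.0, -0.2]
width: 56.1
grasp_force: 0.0
```

```bash
python3 -c "
from h import *
gob(34.5,-1,.145)
for t,A in ((.1,(75,-102)),(.06,(76,-102))):
  n=np.array([np.cos(t),np.sin(t)]);u=np.array([-n[1],n[0]]);gob(*(np.array(A)-22*n+105.5*u),t)
"
```

```text
shift [-0.     0.006  0.239] turn [0.    0.    0.001] dist 72.0 t 12.3667
shift [0.001 0.045 0.239] turn [0.    0.    0.031] dist 73.0 t 12.3667
shift [0.002 0.073 0.239] turn [0.    0.    0.058] dist 75.0 t 12.3667
```

>>> step_arm(deltas=[[[0, 0.006, 0.12], [0, 0, 0], 0.27], [[0, 0.006, 0.22], [0, 0, 0], 0.27], [[0, 0.006, 0.239], [0, 0, 0], 0.27], [[0, 0.006, 0.239], [0, 0, 0], 0.27], [[0, 0.006, 0.239], [0, 0, 0], -0.2], [[0, 0.006, 0.239], [0, 0, 0], -0.2], [[0, 0.006, 0.239], [0, 0, 0], -0.2], [[0, 0.006, 0.239], [0, 0, 0], -0.2], [[0, 0.006, 0.239], [0, 0, 0], -0.2], [[0, 0.02, 0.239], [0, 0, 0.01], -0.2], [[0, 0.034, 0.239], [0, 0, 0.022], -0.2], [[0, 0.048, 0.239], [0, 0, 0.034], -0.2], [[0, 0.059, 0.239], [0, 0, 0.044], -0.2], [[0, 0.059, 0.239], [0, 0, 0.044], -0.2], [[0, 0.059, 0.239], [0, 0, 0.044], -0.2]])

```text
t: 13.62
ee_pos: [623.1, -29.1, 13.8]
orientation: [-2.254, -2.183, 0.004]
ft_force: [-14.2, 2.2, 22.5]
width: 35.4
grasp_force: 15.5
```

```bash
python3 -c "
from h import *
o=get_obs();print(o['ft_force'],o['moment'],(o['ee_pos']-[*O,0])[:2]@R2(TH),o['width'],o['grasp_force'])"
```

```text
[-14.17593049   2.21153902  22.49468666] [ 0.30705474  2.58773286 -0.30563145] [35.5110172  77.57247351] 35.4375682253175 15.458255937555805
```

The fingers closed to 35 mm, so they aren't holding the block. My views are used up, so I'll check numerically where the fingers and block are in the side image.

```bash
cat >> h.py <<'E'
def proj(a,P):
    P=np.array(P,float);w=np.c_[[bayw(*p[:2]) for p in P],P[:,2]]
    T=np.linalg.inv(np.array(a['T']));r=cv2.Rodrigues(T[:3,:3])[0]
    K=np.array([[a['fx'],0,a['cx']],[0,a['fy'],a['cy']],[0,0,1]])
    return cv2.projectPoints(w,r,T[:3,3],K,np.array(a['dist_coeffs'],float))[0].reshape(-1,2).round(1)
def spans(im,r0,r1,c0,c1):
    h=cv2.cvtColor(im['pixels'][:,:,::-1].copy(),cv2.COLOR_BGR2HSV)
    for r in range(r0,r1,2):
        s=''
        for c in range(c0,c1):
            H,S,V=map(int,h[r,c]); s+='R' if (H<7 or H>170) and S>90 else 't' if 7<=H<28 and S>55 else '#' if V<90 else '.'
        print(r,s)
E
python3 -c "
from h import *
im=snap('side','s7')
spans(im,178,222,205,250)
print('near/far finger tips,bottom z=13.8',proj(im,[[35.5-18-13,88,13.8],[35.5-18,88,13.8],[35.5+18,88,13.8],[35.5+31,88,13.8]]).tolist())
print('same at z44',proj(im,[[4.5,88,44],[17.5,88,44],[53.5,88,44],[66.5,88,44]]).tolist())
print('block left-end if at .145',[proj(im,[[*(np.array([34.5,-1])+22*s*np.array([.99,.144])+105.5*np.array([-.144,.99])),z] for s,z in((1,44),(-1,44),(-1,0))]).tolist()])
"
```

```text
178 ..........RRR#R.........ttttRRRRRttttt.......
180 ...........R#Rt#.......ttttttRRR#tttttt......
182 ...........RRt##.......t...t.t.R##.tttt......
184 ...........tRRt#......t#....#.R#ttttttt......
186 ............RR###....ttttttt.R#Rttttttt......
188 ............RRR##...ttttttt.RRRRt.ttttt......
190 .............RR##..t.t.....#.RR.t...tt.......
192 .............RR##.tt........#RRRt..tt........
194 ..............R.##ttt.tttttttRR#tt.t.........
196 ..............R.##tttttttttttRRRtttt.........
198 ..............R.#ttttttttttttRR.ttt..........
200 .............ttttttttttttttttRRttt...........
202 .............tttttttttttttttt.tttt...........
204 .............tttttttttttttttt.ttt............
206 .............tttttttttttttttt.tt.............
208 .........#............t..ttttttt.............
210 .............................................
212 .............................................
214 .............................................
216 .............................................
218 .............................................
220 .............................................
near/far finger tips,bottom z=13.8 [[237.7, 209.8], [233.3, 209.6], [221.3, 208.8], [217.0, 208.5]]
same at z44 [[237.2, 200.5], [232.8, 200.3], [220.7, 199.5], [216.3, 199.2]]
block left-end if at .145 [[[223.2, 202.7], [238.6, 202.6], [239.3, 216.2]]]
```

```bash
python3 -c "
from h import *
im=load('s1')
R=R2(TH);t=(np.array([495.8,19.9])-O)@R
print([proj(im,[[t[0]+s*50,t[1],z]]).tolist() for s in(-1,1) for z in (102,132)])
spans(im,160,190,244,300)
im=load('s7')
print('expected near finger at z',[(z,proj(im,[[11,77,z]]).tolist()) for z in(14,44,94)])
h=cv2.cvtColor(im['pixels'][:,:,::-1].copy(),cv2.COLOR_BGR2HSV)
for r in range(194,212,2): print(r,h[r,228:240].tolist())
"
```

```text
[[[289.1, 188.6]], [[289.3, 178.4]], [[252.5, 186.6]], [[252.2, 176.5]]]
160 ......RR###ttt........ttt###.tttttttttttttttRRRRt.......
162 ttttttRRR##tttt.......tttttttttttttttttttttt#RRR........
164 ttttttRRR##tt.........tt##...##ttttttttttttt#RRt........
166 tttttttRRt#.............#######.............RRR.........
168 .......RR##............#########............RRR.........
170 .......RR##............#########............RRR.........
172 .......RR##.................................RRR#........
174 ........R.#.................................RRR.........
176 ........RR#.................................RRR.........
178 ............................................RR..........
180 ........................................................
182 ............................ttttttttttttt...............
184 ............................ttttttttttttt...............
186 ...........................tttttttttttttt...............
188 ..........................ttttt.ttttttttt...............
expected near finger at z [(14, [[236.3, 207.9]]), (44, [[235.9, 198.7]]), (94, [[235.1, 182.9]])]
194 [[22, 56,
[... 922 characters left out ...]
, 83, 211], [17, 82, 208], [18, 82, 219], [17, 83, 176], [16, 60, 111], [25, 43, 100], [21, 70, 106], [15, 69, 119], [18, 74, 113], [21, 29, 122], [90, 8, 126]]
206 [[17, 83, 213], [17, 83, 212], [17, 85, 210], [17, 81, 216], [17, 80, 194], [20, 68, 128], [21, 44, 99], [17, 64, 107], [15, 72, 114], [25, 27, 113], [60, 4, 120], [105, 4, 123]]
208 [[17, 45, 142], [18, 55, 149], [19, 70, 199], [16, 89, 216], [16, 102, 213], [17, 105, 143], [20, 73, 84], [20, 68, 102], [16, 63, 114], [20, 13, 119], [90, 8, 121], [83, 9, 112]]
210 [[0, 0, 255], [0, 0, 255], [0, 0, 255], [0, 0, 255], [0, 0, 255], [0, 0, 255], [113, 13, 248], [15, 14, 142], [24, 33, 109], [81, 16, 109], [80, 8, 101], [68, 10, 213]]
```

This explains it. In s1 the visible fingertips end at row 178, about 30 mm higher than the reported TCP z (row 188 expected). So the true tip height is about the reported z plus 30: the fingers were gripping only the top 3 mm of the block and then stood on it. I'll lift, back off, and push at a lower reported z.

>>> step_arm(deltas=[[[0, 0, -0.02], [0, 0, 0], -0.2], [[0, 0, -0.06], [0, 0, 0], -0.2], [[0, 0, -0.1], [0, 0, 0], 1], [[0, -0.2, -0.1], [0, 0, 0], 1], [[0, -0.4, -0.1], [0, 0, 0], 1], [[0, -0.6, -0.1], [0, 0, 0], 1], [[0, -0.7, -0.1], [0, 0, 0], 1], [[0, -0.7, -0.1], [0, 0, 0], 1], [[0, -0.7, -0.1], [0, 0, 0], 1], [[0, -0.7, -0.1], [0, 0, 0], 1]])

```text
t: 14.5
ee_pos: [414.3, -22.8, 42.0]
orientation: [2.256, 2.186, 0.0]
ft_force: [1.4, 0.2, -0.1]
width: 84.7
grasp_force: 0.0
```

```bash
python3 -c "
from h import *
im=snap('top','t8')
h=cv2.cvtColor(im['pixels'][:,:,::-1].copy(),cv2.COLOR_BGR2HSV)
m=((h[...,0]>8)&(h[...,0]<28)&(h[...,1]>60)&(h[...,2]>150))
for c in (250,260,265,285,300,312): 
  r=np.where(m[135:200,c])[0]+135; print(c,r.min() if len(r) else 0,r.max() if len(r) else 0)
r=np.where(m[135:200,235:335].any(0))[0]+235;print(r.min(),r.max())
print((get_obs()['ee_pos'][:2]-O)@R2(TH),get_obs()['ee_pos'])
go([*bayw(-28,15),60],TH+np.pi)
"
```

```text
250 151 164
260 152 165
265 152 165
285 154 167
300 155 169
312 156 170
245 318
[-169.81798176   60.97978818] [417.20263901 -23.0464382   42.26771977]
shift [-0.19   0.459 -0.058] turn [ 0.002  0.002 -0.995] dist 150.0 t 14.55
```

```bash
python3 -c "
from h import *
a=load('t8')
B=(ray(a,np.array([[245.5-.5,150.2],[318.5,156.3]]),44)[:,:2]-O)@R2(TH);d=B[0]-B[1]
print(B.round(1),np.linalg.norm(d),np.arctan2(-d[0],d[1]))"
```

```text
[[  56.5  109.6]
 [  68.3 -103.8]] 213.70571141258986 0.055233596343322436
```

>>> step_arm(deltas=[[[-0.19, 0.45, 0], [0, 0, -0.995], 1], [[-0.19, 0.45, 0], [0, 0, -0.995], 1], [[-0.19, 0.45, 0], [0, 0, -0.995], 1], [[-0.19, 0.45, 0], [0, 0, -0.995], 1], [[-0.19, 0.45, 0], [0, 0, -0.995], 1], [[-0.19, 0.45, 0], [0, 0, -0.995], 1], [[-0.19, 0.45, 0], [0, 0, -0.995], 1], [[-0.19, 0.45, 0], [0, 0, -0.995], 1], [[-0.19, 0.45, 0], [0, 0, -0.995], 1], [[-0.19, 0.45, 0], [0, 0, -0.995], 1], [[-0.19, 0.45, 0], [0, 0, -0.995], 1], [[-0.19, 0.45, 0], [0, 0, -0.995], 1], [[-0.19, 0.45, 0], [0, 0, -0.995], 1], [[-0.19, 0.45, 0], [0, 0, -0.995], 1], [[-0.19, 0.45, 0], [0, 0, -0.995], 1], [[-0.19, 0.45, 0], [0, 0, -0.995], 1]])

```text
t: 15.88
ee_pos: [549.6, -84.2, 41.2]
orientation: [0.176, 3.136, -0.0]
ft_force: [-1.3, 0.4, -0.0]
width: 87.9
grasp_force: 0.0
```

```bash
python3 -c "
from h import *
go([*bayw(-28,15),-12],TH+np.pi);go([*bayw(25,15),-12],TH+np.pi)"
```

```text
shift [-0.012  0.001  0.177] turn [-0.     0.001 -0.001] dist 53.0 t 15.8833
shift [-0.188  0.001  0.177] turn [-0.     0.001 -0.001] dist 78.0 t 15.8833
```

The block is now at about (40, 0) in the bay frame, angle 0.055 rad. I'll lower carefully, clear of it.

>>> step_arm(deltas=[[[0, 0, 0.06], [0, 0, 0], 1], [[0, 0, 0.11], [0, 0, 0], 1], [[0, 0, 0.14], [0, 0, 0], 1], [[0, 0, 0.16], [0, 0, 0], 1], [[0, 0, 0.177], [0, 0, 0], 1], [[0, 0, 0.177], [0, 0, 0], 1], [[0, 0, 0.177], [0, 0, 0], 1]])

```text
t: 16.47
ee_pos: [549.0, -84.1, -12.0]
orientation: [0.173, 3.137, -0.0]
ft_force: [0.0, 0.7, -0.3]
width: 87.9
grasp_force: 0.0
```

There is no contact at a reported z of -12, which confirms the offset. Pushing.

>>> step_arm(deltas=[[[-0.03, 0, 0], [0, 0, 0], 1], [[-0.05, 0, 0], [0, 0, 0], 1], [[-0.07, 0, 0], [0, 0, 0], 1], [[-0.09, 0, 0], [0, 0, 0], 1], [[-0.105, 0, 0], [0, 0, 0], 1], [[-0.12, 0, 0], [0, 0, 0], 1], [[-0.135, 0, 0], [0, 0, 0], 1], [[-0.145, 0, 0], [0, 0, 0], 1], [[-0.155, 0, 0], [0, 0, 0], 1], [[-0.165, 0, 0], [0, 0, 0], 1], [[-0.165, 0, 0], [0, 0, 0], 1]])

```text
t: 17.38
ee_pos: [597.4, -89.4, -12.4]
orientation: [-0.173, -3.135, -0.0]
ft_force: [-3.5, 1.7, 2.1]
width: 87.9
grasp_force: 1.8
```

```bash
python3 -c "
from h import *
o=get_obs();print(o['ft_force'],o['moment'],(o['ee_pos'][:2]-O)@R2(TH),o['ee_pos'][2])
im=snap('side','s9');spans(im,196,210,205,245)"
```

```text
[-3.49193547  1.74394732  2.10042334] [ 0.21324155  0.44038237 -0.03896888] [16.545336   14.84214527] -12.441520001589476
196 ............ttttttttttttttt..#t.RR#.....
198 ...........tttttttttttttttt##.RRRR......
200 ..........tttttttttttttttttRRRRRRR......
202 .........tttttttttttttttttt.RRRRRR......
204 .........tttttttttttttttt.tRRRRRRR......
206 .........tttttttttttttttt.ttt...........
208 .........#............t...tt............
```

The finger is now pushing from in front, at about 3.5 N of sliding friction. Continuing gently to the fence.

>>> step_arm(deltas=[[[-0.008, 0, 0], [0, 0, 0], 1], [[-0.014, 0, 0], [0, 0, 0], 1], [[-0.02, 0, 0], [0, 0, 0], 1], [[-0.025, 0, 0], [0, 0, 0], 1], [[-0.03, 0, 0], [0, 0, 0], 1], [[-0.033, 0, 0], [0, 0, 0], 1], [[-0.033, 0, 0], [0, 0, 0], 1], [[-0.033, 0, 0], [0, 0, 0], 1]])

```text
t: 18.1
ee_pos: [607.1, -90.6, -12.5]
orientation: [-0.173, -3.135, -0.0]
ft_force: [-5.6, 0.1, 0.0]
width: 88.0
grasp_force: 2.4
```

```bash
python3 -c "
from h import *
o=get_obs();print(o['ft_force'],o['moment'],(o['ee_pos'][:2]-O)@R2(TH),o['ee_pos'][2])"
```

```text
[-5.64885253  0.1126139   0.02639817] [ 0.12340583  0.65171529 -0.07458382] [26.30553597 14.67864391] -12.461874678306783
```

Still sliding; pushing a few mm more.

>>> step_arm(deltas=[[[-0.004, 0, 0], [0, 0, 0], 1], [[-0.008, 0, 0], [0, 0, 0], 1], [[-0.012, 0, 0], [0, 0, 0], 1], [[-0.015, 0, 0], [0, 0, 0], 1], [[-0.015, 0, 0], [0, 0, 0], 1]])

```text
t: 18.52
ee_pos: [607.1, -90.5, -12.6]
orientation: [-0.172, -3.127, -0.001]
ft_force: [-18.0, 1.1, 12.4]
width: 87.8
grasp_force: 9.0
```

```bash
python3 -c "
from h import *
o=get_obs();print(o['ft_force'],o['moment'],(o['ee_pos'][:2]-O)@R2(TH),o['ee_pos'][2])"
```

```text
[-17.98098351   1.12519184  12.41445536] [ 0.2077604   2.6199385  -0.04818933] [26.34419868 14.73289802] -12.616401675792282
```

The block has stopped at 26.3 (26 expected when flush) with 18 N, so it's against the fence. I'll back straight off and measure.

>>> step_arm(deltas=[[[0.03, 0, 0], [0, 0, 0], 1], [[0.1, 0, 0], [0, 0, 0], 1], [[0.2, 0, -0.1], [0, 0, 0], 1], [[0.3, 0, -0.2], [0, 0, 0], 1], [[0.45, 0, -0.3], [0, 0, 0], 1], [[0.6, 0, -0.3], [0, 0, 0], 1], [[0.65, 0, -0.3], [0, 0, 0], 1], [[0.65, 0, -0.3], [0, 0, 0], 1], [[0.65, 0, -0.3], [0, 0, 0], 1]])

```text
t: 19.27
ee_pos: [419.0, -69.9, 78.7]
orientation: [0.173, 3.133, -0.001]
ft_force: [1.5, -0.1, 0.2]
width: 87.9
grasp_force: 0.0
```

```bash
python3 -c "
from h import *
o=get_obs();print(o['ee_pos'],o['ft_force'])
a=snap('top','t10')
h=cv2.cvtColor(a['pixels'][:,:,::-1].copy(),cv2.COLOR_BGR2HSV)
m=((h[...,0]>8)&(h[...,0]<28)&(h[...,1]>60)&(h[...,2]>150))
m[:135]=0;m[195:]=0;m[:,:235]=0;m[:,325:]=0
c=np.where(m.any(0))[0];print('cols',c.min(),c.max())
e=[]
for k in range(c.min()+3,c.max()-2):
  r=np.where(m[:,k])[0]; e.append((k,r.min()-.5,r.max()+.5))
e=np.array(e)
for j in(1,2):
  f=np.polyfit(e[:,0],e[:,j],1); X=np.array([c.min()-.5,c.max()+.5])
  B=(ray(a,np.c_[X,np.polyval(f,X)],44)[:,:2]-O)@R2(TH);d=B[0]-B[1];print(B.round(1).tolist(),'ang',np.arctan2(-d[0],d[1]))
# fence inner top edge by image angle: compare with the initial picture
b=load('t0')
print('scene change px',[int((np.abs(a['pixels'][y0:y1,x0:x1].astype(int)-b['pixels'][y0:y1,x0:x1]).max(2)>40).sum()) for x0,x1,y0,y1 in((218,232,145,160),(335,348,172,186),(100,160,160,240),(370,415,130,190))])"
```

```text
[418.98204382 -69.90566351  78.72461023] [ 1.49922987 -0.11510185  0.20070222]
cols 246 319Traceback (most recent call last):
  File "<string>", line 11, in <module>
    r=np.where(m[:,k])[0]; e.append((k,r.min()-.5,r.max()+.5))
                                       ~~~~~^^
    return umr_minimum(a, axis, None, out, keepdims, initial, where)
ValueError: zero-size array to reduction operation minimum which has no identity
```

```bash
python3 -c "
from h import *
a=load('t10')
h=cv2.cvtColor(a['pixels'][:,:,::-1].copy(),cv2.COLOR_BGR2HSV)
m=((h[...,0]>8)&(h[...,0]<28)&(h[...,1]>60)&(h[...,2]>150))
m[:135]=0;m[195:]=0;m[:,:235]=0;m[:,325:]=0
n=m.sum(0);c=np.where(n>6)[0];print('cols',c.min(),c.max())
e=np.array([(k,np.where(m[:,k])[0].min()-.5,np.where(m[:,k])[0].max()+.5) for k in c[2:-2]])
for j in(1,2):
  f=np.polyfit(e[:,0],e[:,j],1); X=np.array([c.min()-.5,c.max()+.5])
  B=(ray(a,np.c_[X,np.polyval(f,X)],44)[:,:2]-O)@R2(TH);d=B[0]-B[1];print(B.round(1).tolist(),'ang',np.arctan2(-d[0],d[1]),'res',np.abs(np.polyval(f,e[:,0])-e[:,j]).max())
b=load('t0')
print('change px',[int((np.abs(a['pixels'][y0:y1,x0:x1].astype(int)-b['pixels'][y0:y1,x0:x1]).max(2)>40).sum()) for x0,x1,y0,y1 in((218,232,145,160),(335,348,172,186),(100,160,160,240),(370,415,130,190))])"
```

```text
cols 247 318
[[79.9, 108.6], [79.5, -102.6]] ang -0.0015703237097665363 res 0.5311283991687787
[[37.3, 102.4], [37.3, -107.1]] ang -0.00011409164757554777 res 0.5055211312734968
change px [0, 0, 0, 0]
```

The block is flush, with its far face at 79.5 to 79.9 mm and an angle of about 0. It is centred and nothing around it has moved, so I'm handing in.

```bash
python3 -c "
from h import *
print(close_job())"
```

```text
the job is handed in; nothing more can be done
None
```

The block is in the bay behind the post, square and flush along the back fence in my last measurement (far face at 79.5–79.9 mm of 80, angle about 0). The gripper is clear, no change showed around the bystanders I checked (both plugs, dish, screwdriver, tape, bottle; not the hex key), and I handed the job in at about 19 s; no verdict came back.

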